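# Spacer into the wide gap, block held flush

### The arm

A 7-joint arm with a two-finger parallel gripper is mounted at the origin on the work surface. World frame = base frame: x ahead of the robot, y to its left, z up, the work surface at z = 0. Lengths are in m, angles in rad, forces in N, time in s.
With the tool pointing down it reaches from about 0.35 to 0.9 m from the base axis. Payload 19.9 kg.
Tool frame: the origin (TCP) lies at the very end of the fingers, on their centre line; the grasp point (between the pads) lies 19 mm behind it; z points along the fingers, y is the direction in which the jaws open and shut (so a half turn about z gives the same grasp; the last joint's range is limited). The gripper opens to 94 mm and grips with 3 to 60 N. Pads are 16 mm wide; open, the fingers measure 119 mm over their backs; the gripper's body (75 mm by 177 mm) begins 78 mm behind the grasp point.
Start: joints at [1.306, 0.417, -0.01, 1.614, 0.005, 1.111, -0.053], TCP at [0.139, -0.609, 0.205] pointing down, gripper open.
Joint ranges: [-2.81, 2.81], [-0.39, 2.02], [-1.27, 1.25], [0.06, 2.57], [-1.19, 4.33], [0.19, 2], [-2.82, 2.82]. Speed limits (rad/s): [1.89, 1.89, 2.39, 2.39, 3.01, 3.01, 3.01].

### API

Orientations are given as a unit quaternion [w, x, y, z].
In Python, from workcell import * gives the robot as it stands.
- The arm moves only by the tool drive_tool, never from a script. Its argument "targets" is text: rows parted by semicolons, each of 7 numbers parted by spaces: the shift along the tool's x, y, z in m, then the turn, a rotation vector about the tool's x, y, z in rad, then the opening, from 0 (shut) to 1 (fully open). A call has 1 to 10 rows; each row is the pose to reach, as a shift and turn from the pose measured when the call began, along the tool's axes at that moment; what a row does not reach only later rows make up. A row lasts 1/12 s, in which the tool goes at most 41.7 mm and 7.16 degrees, less where a joint would pass 70% of its speed; a pose out of reach is approached as far as the arm can. A call with a gripper value outside its range is refused whole. The fingers move at their own pace and stop on an object; "grip_force" is the grip in N (left out, the last holds). Time passes only in rows, so rows that repeat a pose let the fingers close. It gives the time, the measured TCP pose, the force and the opening at its end, in the units of the state.
- state(): the state, without advancing time (a new reading comes with each control period).
- read_camera(name): name is "scene" or "top" or "wrist"; returns a dict with "image" (480x640x3 uint8, red, green, blue), "mtx" (3x3 intrinsics, pixels), "eye" and "orientation" of the camera in the world; the wrist camera has in their place "tool_from_camera" (4x4, takes a point from camera to tool coordinates, whose origin is the TCP and whose axes are the flange's). Camera axes: x right, y up, looking along -z (the intrinsics and any distortion apply to the point x, -y, -z); pixel columns grow to the right and rows downward; lengths in m; the calibration is good to about 2 mm. The wrist camera is an equidistant fisheye: a pixel r from the principal point sees the ray r / f radians off the axis. A picture is of the moment at which its call begins: read the wrist's pose just before it. There is no depth.
- sign_off(): hands the job in, once; it reports no verdict.
The state is a dict: "t": time; "qpos": joint angles; "dq": joint speeds; "joint_torque": joint torques, N m; "tcp_pos": TCP position; "tool_rot": TCP orientation; "force": force on the tool from outside, world axes, zero at the start; "ft_torque": the same for the moment, N m; "gripper_width": opening from 0.0 (shut) to 1.0 (fully open).
Only numpy, scipy, OpenCV 4.12 (cv2) and the standard library are available. Lean on these libraries where they do the work, as an engineer would, in place of code of your own. Each camera call takes 0.05 s, during which the arm holds its last target.

### The job

Fold the clear cover of the setting fixture up until it stands straight upright and leave it so. Then take the steel spacer from its stand and slide it, foot down and without forcing it into the narrower ones, into the one gap in front of a block that is wide enough for it, right down to the floor of the bay, and push with it so that this block is pressed flush against the fence below the hinge. Finish while still gripping the spacer and pressing the block against the fence; leave everything else where it is.

Things in the scene. Friction and masses are not known exactly. Their poses are not given: they have to be found in the camera images.
- fixture: fixed aluminium fixture. Origin: centre of underside; x along the row of bays, y from front wall to fence. Base 188 x 150 x 12 mm (bay floors at z = 12). Three bays at x = -52, 0, +52 mm, each 44 mm wide, from the front wall's inner face (y = -50) to the fence (y = +50); front wall (12 thick) and dividers (8 thick) reach z = 28. In each lies one block, 1 to 4 mm short of the fence, gap at the front wall
- fence: the fixture's fixed back fence, 164 long x 14 mm thick, top at z = 40 mm, its flat face at y = +50 mm of the fixture; same origin and axes as the fixture
- cover (a joint): angle of the clear cover (framed panel 170 mm along the hinge x 125 mm, 6 thick, 0.12 kg), hinged above the fence along the fixture's x: 0 = level over the bays, grows as the free edge goes up and over towards the fixture's +y, pi/2 = upright, at most 2.2. Starts part open (0.7 to 1.05). The hinge is stiff (0.16 N m): the cover stays where it is left
- cover_hinge (a point): middle of the cover's hinge line, at x = 0, y = +68, z = 50 mm of the fixture
- cover_edge (a point): middle of the cover's free edge, 125 mm from the hinge
- block_short: dark grey ferrite block, 80 long (its y) x 41 wide (its x) x 22 mm high, about 0.35 kg, loose on the floor of one of the three bays (which one varies). With it against the fence the gap at the front wall is 20 mm: the only gap that takes the spacer. Origin: on its underside, middle of the end facing the fence; it runs from there along its -y
- block_short_end (a point): on the short block's underside, middle of the end that faces the front wall, 80 mm from the block's origin
- block_mid: dark grey ferrite block, 90 long (its y) x 41 wide (its x) x 22 mm high, about 0.39 kg, loose on the floor of one of the three bays (which one varies). Its gap is 10 mm at most: too narrow for the spacer. Origin: on its underside, middle of the end facing the fence; it runs from there along its -y
- block_long: dark grey ferrite block, 93 long (its y) x 41 wide (its x) x 22 mm high, about 0.41 kg, loose on the floor of one of the three bays (which one varies). Its gap is 7 mm at most: too narrow for the spacer. Origin: on its underside, middle of the end facing the fence; it runs from there along its -y
- spacer: flat steel spacer standing upright in the stand, about 0.12 kg: foot 34 wide (x) x 12 thick (y) x 30 mm high, its lowest 6 mm narrowed to 30 x 9 mm; above it a grip 24 wide (x) x 12 thick (y) mm that goes up to 76 mm. Origin: centre of its underside, z up. At the start the underside is 8 mm above the table
- stand: black block fixed to the table, 64 (x) x 50 (y) x 30 mm high, with a slot 38 x 15 mm, 22 mm deep, from above in which the spacer stands loosely, its x along the stand's x. Origin: centre of its underside
- motor_a: small flat motor, bystander: black and white disc 64 mm across, 36 mm high with its shaft, beside the fixture; origin centre of underside
- motor_b: another such motor, bystander, near the robot on its right
- bearing: steel bearing ring, bystander, 40 mm across, 12 mm high, beyond the fixture; origin centre of underside
- screwdriver: grey-handled screwdriver, bystander, 180 mm long, lying beside the stand, along its own x
- jar: small capped jar, bystander, 56 mm across, 70 mm high, to the left; origin centre of underside
- gauge: steel sliding calliper, bystander, 150 mm long, lying flat to the left

How it is judged:
By the outcome, as a careful person would: the job done as asked, in the order asked, and still so for the second after the job is handed in, while the arm keeps its last pose, push and grip.
It also fails if it takes over 64 s, if anything falls off the work surface, if the arm or the gripper's body presses on something with over 40 N, if the wrist force passes 120 N, or if a joint passes its speed limit or range.

## Working session

There is one attempt and no reset: what is moved stays moved. The work goes in short steps, Python scripts to look and compute and a tool call to move; the robot and the scene stay as the last step left them, time stands still between calls to the robot, and variables do not carry over. Pictures are saved under pics/ and viewed, and the job is handed in when it is done.

Besides the shell and the picture viewer there is one more tool, called after ">>>" as name(argument=value, ...), one argument or row to a line, values as JSON. drive_tool: Moves the arm, as the interface text tells. Its arguments: {"type":"object","properties":{"targets":{"type":"string"},"grip_force":{"type":"number"}},"required":["targets"]}

```bash
ls; mkdir -p pics; python3 - <<'E'
from workcell import *
import cv2
s=state();print(s)
for n in ["scene","top","wrist"]:
    c=read_camera(n);cv2.imwrite(f"pics/{n}0.png",c["image"][:,:,::-1])
    print(n,{k:v for k,v in c.items() if k!="image"})
E
```

```text
pics
{'t': 0.0, 'qpos': array([ 1.30547802,  0.417968  , -0.01029471,  1.61418688,  0.00469832,
        1.11065956, -0.05296825]), 'dq': array([-0.00043509,  0.00015611, -0.00025578,  0.00221719, -0.00031502,
       -0.00146942,  0.0008418 ]), 'joint_torque': array([-2.95117125e-04, -8.51252389e+01,  6.38109595e-01, -4.25984359e+01,
       -4.88267897e-02,  1.86914834e-02,  1.79602753e-04]), 'tcp_pos': array([ 0.1386218 , -0.60905055,  0.20482371]), 'tool_rot': array([-5.88426361e-04,  9.93742753e-01,  1.11691462e-01, -1.12383909e-04]), 'force': array([ 0.6273629 ,  0.40104893, -0.14097521]), 'ft_torque': array([-0.02077712,  0.03627696, -0.02015389]), 'gripper_width': 1.0012617818668659}
scene {'mtx': array([[594.53668852,   0.        , 322.92260016],
       [  0.        , 594.53668852, 237.24561551],
       [  0.        ,   0.        ,   1.        ]]), 'eye': array([ 0.92458966, -0.80573949,  0.74204655]), 'orientation': array([0.87324279, 0.43810694, 0.10455791, 0.18594886])}
top {'mtx': array([[613.65892057,   0.        , 319.49823744],
       [  0.        , 613.65892057, 242.67586073],
       [  0.        ,   0.        ,   1.        ]]), 'eye': array([0.33423908, 0.02858147, 1.35981673]), 'orientation': array([ 0.71022825,  0.04337996, -0.0484308 , -0.70096254])}
wrist {'mtx': array([[371.64829954,   0.        , 319.25423298],
       [  0.        , 371.64829954, 242.37732824],
       [  0.        ,   0.        ,   1.        ]]), 'tool_from_camera': array([[ 8.17239923e-04,  9.66027725e-01,  2.58437164e-01,
         7.55617371e-02],
       [ 9.99999306e-01, -1.00890490e-03,  6.09009726e-04,
        -8.61617590e-04],
       [ 8.49058800e-04,  2.58436487e-01, -9.66027878e-01,
        -1.79034834e-01],
       [ 0.00000000e+00,  0.00000000e+00,  0.00000000e+00,
         1.00000000e+00]])}
```

View pics/scene0.png

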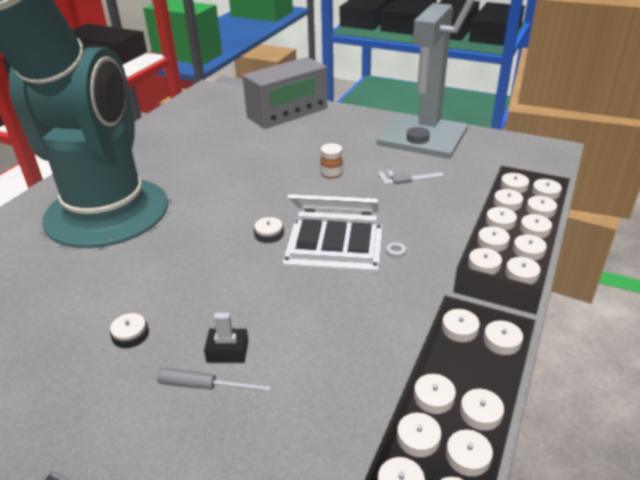

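View pics/top0.png

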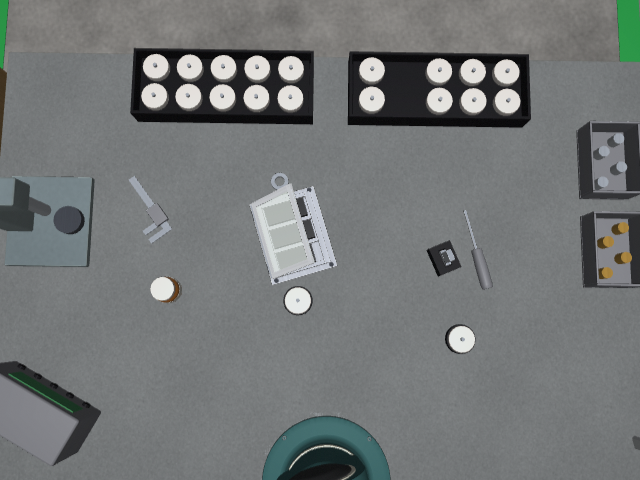

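View pics/wrist0.png

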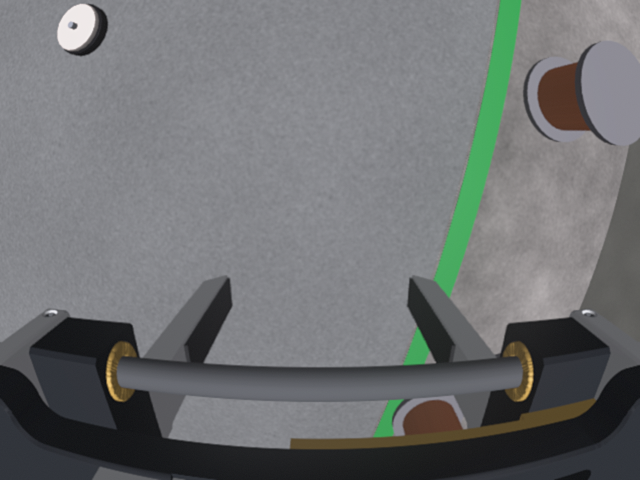

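The scene view shows the fixture at about (335,240), with its cover half open and the fence on the far side, and the stand with the spacer at (225,340). In the top view the fixture is at (293,235) and the stand at (445,258). I'll enlarge both.

```bash
python3 - <<'E'
import cv2
def crop(src,x0,y0,x1,y1,k,out):
    im=cv2.imread(src)[y0:y1,x0:x1];cv2.imwrite(out,cv2.resize(im,None,fx=k,fy=k,interpolation=cv2.INTER_CUBIC))
crop("pics/top0.png",230,165,350,295,4.5,"pics/t1.png")
crop("pics/scene0.png",270,180,400,280,6,"pics/s1.png")
crop("pics/top0.png",420,230,480,290,8,"pics/t2.png")
crop("pics/scene0.png",190,300,270,375,8,"pics/s2.png")
E
```

```text
(no output)
```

View pics/t1.png

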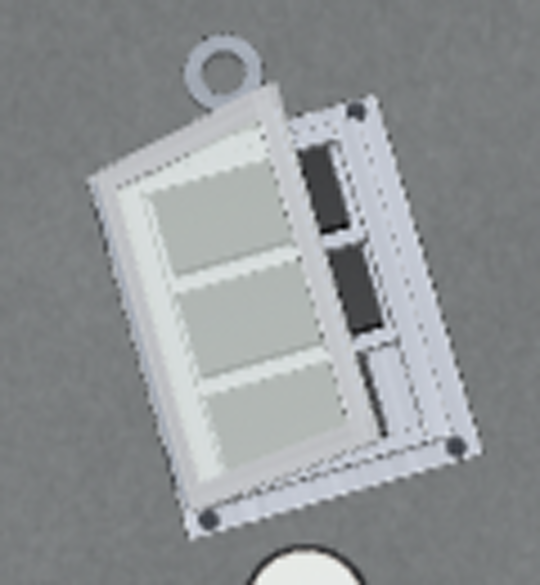

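View pics/s1.png

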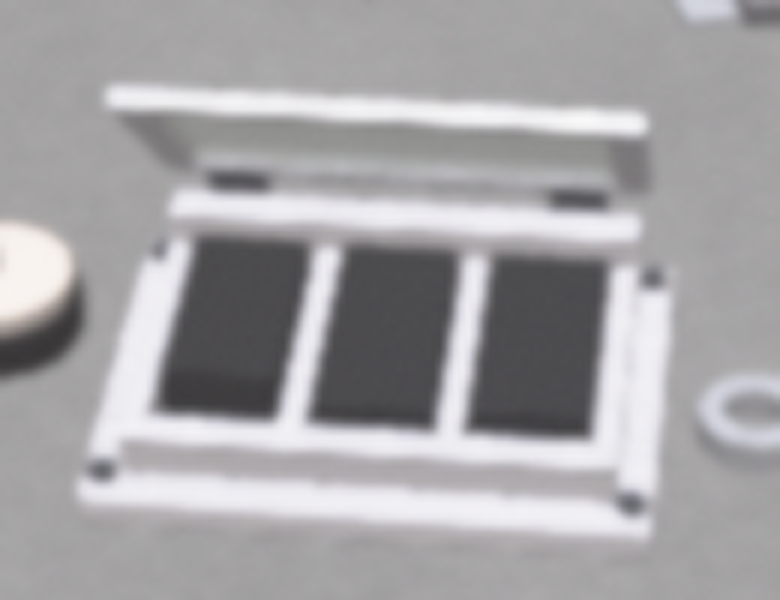

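View pics/t2.png

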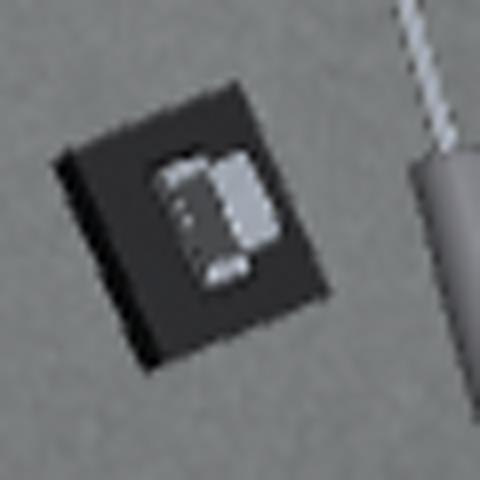

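View pics/s2.png

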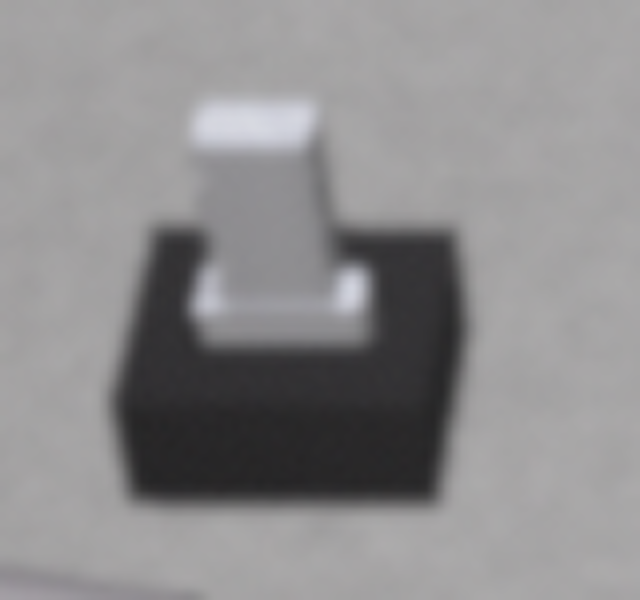

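```bash
cat > h.py <<'E'
import numpy as np, cv2
from scipy.spatial.transform import Rotation as R
from scipy.optimize import least_squares
def rot(q): return R.from_quat(np.r_[q[1:],q[0]]).as_matrix()
def proj(c,P,tool=None):
    """tool=(pos,quat) for wrist"""
    P=np.atleast_2d(P).astype(float)
    if tool is not None:
        T=np.asarray(c["tool_from_camera"]);Rt=rot(tool[1])
        p=(P-tool[0])@Rt; p=(p-T[:3,3])@T[:3,:3]
        p=p*[1,-1,-1]; rr=np.hypot(p[:,0],p[:,1]); th=np.arctan2(rr,p[:,2])
        xy=p[:,:2]*(th/np.maximum(rr,1e-12))[:,None]
    else:
        p=(P-c["eye"])@rot(c["orientation"])*[1,-1,-1]; xy=p[:,:2]/p[:,2:]
    K=np.asarray(c["mtx"]); return xy*[K[0,0],K[1,1]]+K[:2,2]
SCENE=dict(mtx=np.array([[594.53668852,0,322.92260016],[0,594.53668852,237.24561551],[0,0,1]]),eye=np.array([0.92458966,-0.80573949,0.74204655]),orientation=np.array([0.87324279,0.43810694,0.10455791,0.18594886]))
TOP=dict(mtx=np.array([[613.65892057,0,319.49823744],[0,613.65892057,242.67586073],[0,0,1]]),eye=np.array([0.33423908,0.02858147,1.35981673]),orientation=np.array([0.71022825,0.04337996,-0.0484308,-0.70096254]))
WT=np.array([[8.17239923e-04,9.66027725e-01,2.58437164e-01,7.55617371e-02],[9.99999306e-01,-1.00890490e-03,6.09009726e-04,-8.61617590e-04],[8.49058800e-04,2.58436487e-01,-9.66027878e-01,-1.79034834e-01],[0,0,0,1]])
WRIST=dict(mtx=np.array([[371.64829954,0,319.25423298],[0,371.64829954,242.37732824],[0,0,1]]),tool_from_camera=WT)
def loc(x,y,yaw,p,z=0):
    p=np.atleast_2d(p)/1000.; c,s=np.cos(yaw),np.sin(yaw)
    return np.c_[x+c*p[:,0]-s*p[:,1],y+s*p[:,0]+c*p[:,1],z+p[:,2]]
def unc(pts,k,x0,y0): return (np.array(pts,float)+.5)/k-.5+[x0,y0]
def crop(src,x0,y0,x1,y1,k,out):
    im=cv2.imread(src)[y0:y1,x0:x1];cv2.imwrite(out,cv2.resize(im,None,fx=k,fy=k,interpolation=cv2.INTER_CUBIC))
def snap(name,out):
    from workcell import state,read_camera
    s=state();c=read_camera(name);cv2.imwrite(out,c["image"][:,:,::-1]);return s,c
E
python3 - <<'E'
from h import *
# fixture
ft=unc([(478,455),(376,96),(190,538)],4.5,230,165); Ft=[(-94,-75,12),(94,-75,12),(-94,75,12)]
fs=unc([(82,487),(652,527),(675,265)],6,270,180); Fs=[(-94,-75,12),(94,-75,12),(94,75,12)]
ct=unc([(280,88),(385,432)],4.5,230,165); cs=unc([(105,90),(648,118)],6,270,180)
def edge(a): 
    return [(x,68-125*np.cos(a),50+125*np.sin(a)) for x in (85,-85)]
def f(p):
    x,y,w,a=p
    r=[proj(TOP,loc(x,y,w,Ft))-ft, proj(SCENE,loc(x,y,w,Fs))-fs, proj(TOP,loc(x,y,w,edge(a)))-ct, proj(SCENE,loc(x,y,w,edge(a)))-cs[::-1]]
    return np.concatenate(r).ravel()
s=least_squares(f,[.4,.08,.2,.9]);print("fixture",s.x,np.round(s.fun.reshape(-1,2),1))
print("hinge,edge",loc(*s.x[:3],[(0,68,50)]),np.mean(loc(*s.x[:3],edge(s.x[3])),0))
# stand & spacer
st=unc([(235,82),(55,160),(330,297),(150,372)],8,420,230)
St=[(32,-25,30),(32,25,30),(-32,-25,30),(-32,25,30)]
ss=unc([(152,230),(455,235),(440,405),(118,398)],8,190,300);Ss=[(-32,25,30),(32,25,30),(32,-25,30),(-32,-25,30)]
def g(p): return np.concatenate([proj(TOP,loc(*p,St))-st,proj(SCENE,loc(*p,Ss))-ss]).ravel()
s=least_squares(g,[.35,-.2,.2]);print("stand",s.x,np.round(s.fun.reshape(-1,2),1))
# spacer
tt=unc([(240,152),(280,233),(253,250),(213,165)],8,420,230)
ts=unc([(205,100),(318,102),(308,150),(190,150)],8,190,300)
Tt=[(12,-6,0),(-12,-6,0),(-12,6,0),(12,6,0)];Ts=[(-12,6,0),(12,6,0),(12,-6,0),(-12,-6,0)]
def g(p): return np.concatenate([proj(TOP,loc(*p[:3],Tt,p[3]))-tt,proj(SCENE,loc(*p[:3],Ts,p[3]))-ts]).ravel()
s=least_squares(g,[.35,-.2,.2,.08]);print("spacer top",s.x,np.round(s.fun.reshape(-1,2),1))
E
```

```text
fixture [0.52808979 0.08040906 0.29931225 0.73960635] [[ 1.1 -0.3]
 [-0.3 -0.7]
 [-0.4  0.5]
 [-1.1  1.2]
 [-0.   1. ]
 [ 0.1 -0. ]
 [-1.7 -1.2]
 [-1.5  2. ]
 [-0.4  1.2]
 [ 0.7  1. ]]
hinge,edge [[0.5080391  0.14538575 0.05      ]] [0.53526727 0.05714956 0.13424965]
stand [ 0.47957905 -0.25228896  0.41810671] [[-0.5 -0.3]
 [ 1.2 -1.2]
 [-0.1 -0.4]
 [ 1.6 -0.8]
 [ 0.3 -1. ]
 [ 0.4 -1.8]
 [-1.3 -0.9]
 [-0.6  0.2]]
spacer top [ 0.47989399 -0.25397661  0.41161646  0.08340734] [[ 1.  -0.4]
 [ 0.7 -0.1]
 [-1.1  0. ]
 [-0.8  0.1]
 [-0.7  0.6]
 [ 0.1  0.3]
 [ 0.3 -0.4]
 [-0.1 -0.4]]
```

```bash
cat > mv.py <<'E'
from h import *
import sys
# world target x y z yaw(of tool x; tool pointing down) -> tool-frame shift, rotvec
def plan(x,y,z,yaw):
    from workcell import state
    s=state();Rt=rot(s["tool_rot"])
    Rd=np.array([[np.cos(yaw),np.sin(yaw),0],[np.sin(yaw),-np.cos(yaw),0],[0,0,-1]]).T
    Rd=np.c_[[np.cos(yaw),np.sin(yaw),0],[np.sin(yaw),-np.cos(yaw),0],[0,0,-1]]
    sh=Rt.T@(np.array([x,y,z])-s["tcp_pos"]);rv=R.from_matrix(Rt.T@Rd).as_rotvec()
    yw=np.arctan2(Rt[1,0],Rt[0,0])
    print("t",round(s["t"],2),"tcp",np.round(s["tcp_pos"],4),"yaw",round(yw,4),"F",np.round(s["force"],1),"g",round(s["gripper_width"],3))
    print("shift",np.round(sh,4),"rv",np.round(rv,4))
if __name__=="__main__": plan(*map(float,sys.argv[1:5]))
E
python3 mv.py .548 .016 .20 .30
```

```text
t 0.15 tcp [ 0.1386 -0.6091  0.205 ] yaw 0.2238 F [1.  0.3 0.5] g 0.999
shift [ 0.5379 -0.5187  0.0054] rv [-0.0009  0.0001 -0.0762]
```

>>> drive_tool(
  targets="0.538 -0.519 0.005 0 0 -0.076 0; 0.538 -0.519 0.005 0 0 -0.076 0; 0.538 -0.519 0.005 0 0 -0.076 0; 0.538 -0.519 0.005 0 0 -0.076 0; 0.538 -0.519 0.005 0 0 -0.076 0; 0.538 -0.519 0.005 0 0 -0.076 0; 0.538 -0.519 0.005 0 0 -0.076 0; 0.538 -0.519 0.005 0 0 -0.076 0; 0.538 -0.519 0.005 0 0 -0.076 0; 0.538 -0.519 0.005 0 0 -0.076 0",
)

```text
t: 0.98
tcp_pos: [0.3673, -0.2588, 0.2027]
tool_rot: [-0.0, 0.989, 0.149, -0.0]
force: [1.5, -1.5, 0.6]
gripper_width: 0.324
```

```bash
python3 mv.py .548 .016 .20 .30; python3 -c "
from h import *
s,c=snap('wrist','pics/w1.png')
print(s['t'],s['tcp_pos'],s['tool_rot'],s['dq'])"
```

```text
t 0.98 tcp [ 0.3673 -0.2588  0.2027] yaw 0.2997 F [ 1.5 -1.5  0.6] g 0.324
shift [ 0.2537 -0.2093  0.0028] rv [-0.0005  0.     -0.0003]
0.9833 [ 0.36734439 -0.25882828  0.20274366] [-2.58933671e-04  9.88796582e-01  1.49269050e-01 -5.94056506e-05] [-0.67179848 -0.03925445 -0.46139158  0.06327027  0.04490131 -0.01687152
 -1.14989029]
```

View pics/w1.png

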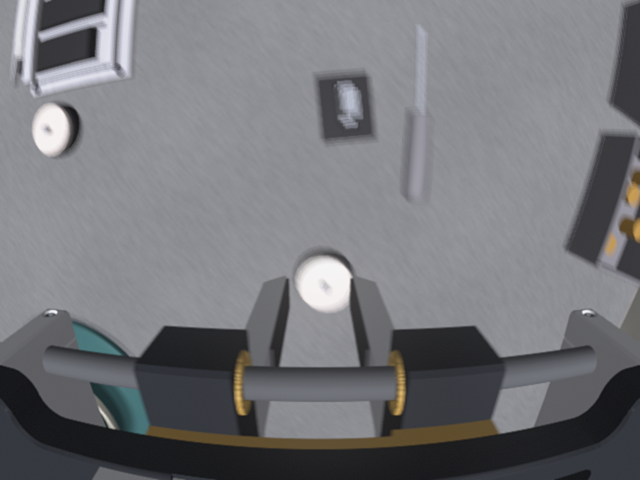

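This wrist view was taken while moving, so it is blurred. The stand is at (345,105), the screwdriver to its right and the fixture at top left. I'll carry on.

>>> drive_tool(
  targets="0.254 -0.209 0.003 0 0 0 0; 0.254 -0.209 0.003 0 0 0 0; 0.254 -0.209 0.003 0 0 0 0; 0.254 -0.209 0.003 0 0 0 0; 0.254 -0.209 0.003 0 0 0 0; 0.254 -0.209 0.003 0 0 0 0; 0.254 -0.209 0.003 0 0 0 0; 0.254 -0.209 0.003 0 0 0 0; 0.254 -0.209 0.003 0 0 0 0; 0.254 -0.209 0.003 0 0 0 0",
)

```text
t: 1.87
tcp_pos: [0.5511, 0.0263, 0.2001]
tool_rot: [-0.002, 0.988, 0.155, 0.0]
force: [-0.3, -0.1, -0.4]
gripper_width: 0.003
```

```bash
python3 mv.py .548 .016 .12 .30; python3 -c "
from h import *
s,c=snap('wrist','pics/w2.png')
print(s['t'],s['tcp_pos'],s['tool_rot'],s['dq'])
s,c=snap('scene','pics/s3.png');crop('pics/s3.png',270,100,430,280,4,'pics/s3c.png')"
```

```text
t 1.87 tcp [0.5511 0.0263 0.2001] yaw 0.311 F [-0.3 -0.1 -0.4] g 0.003
shift [-0.0062  0.0091  0.0801] rv [-0.003  -0.0014  0.011 ]
1.8667 [0.5510593 0.0263208 0.2000969] [-1.57745015e-03  9.87929621e-01  1.54894709e-01  4.53201570e-04] [ 0.0524271  -0.03272143  0.03714921  0.03730994 -0.00775283 -0.0016234
  0.03955677]
```

View pics/w2.png

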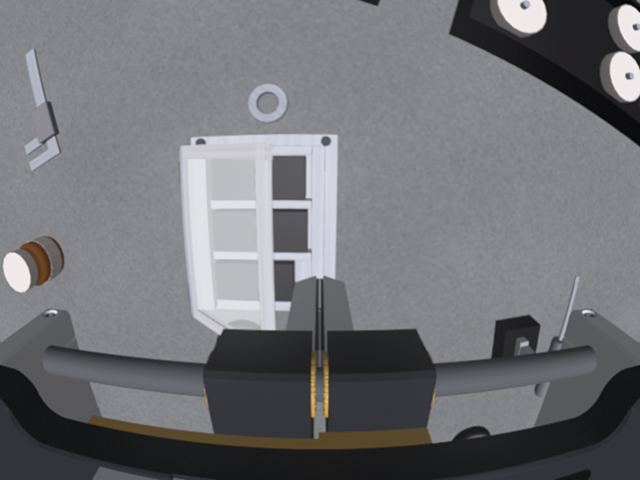

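View pics/s3c.png

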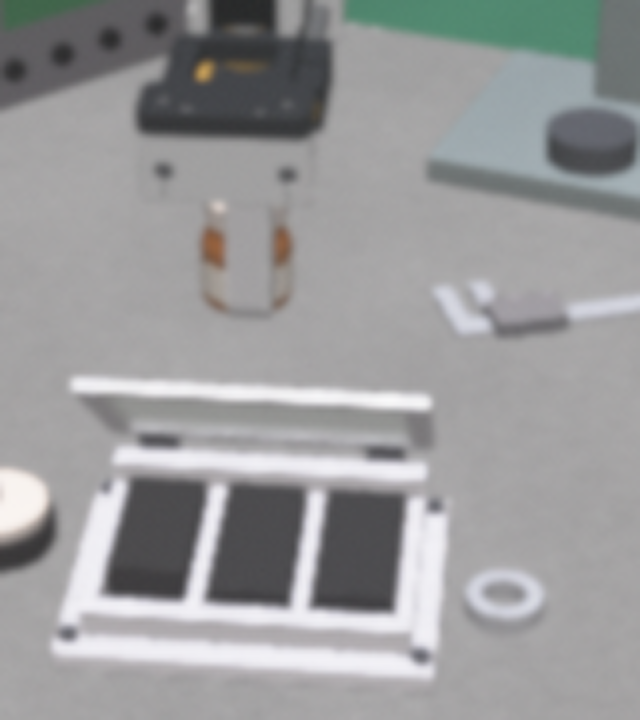

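The wrist view shows the fixture with its far corners near (192,137) and (338,135). In the nearest bay the block ends at about x=295, against about 308 in the other two bays, so the short block is in the x=-52 bay. I'll enlarge it to refine the pose.

```bash
python3 -c "
from h import *
crop('pics/w2.png',170,120,350,340,3.3,'pics/w2c.png')"
```

```text
(no output)
```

View pics/w2c.png

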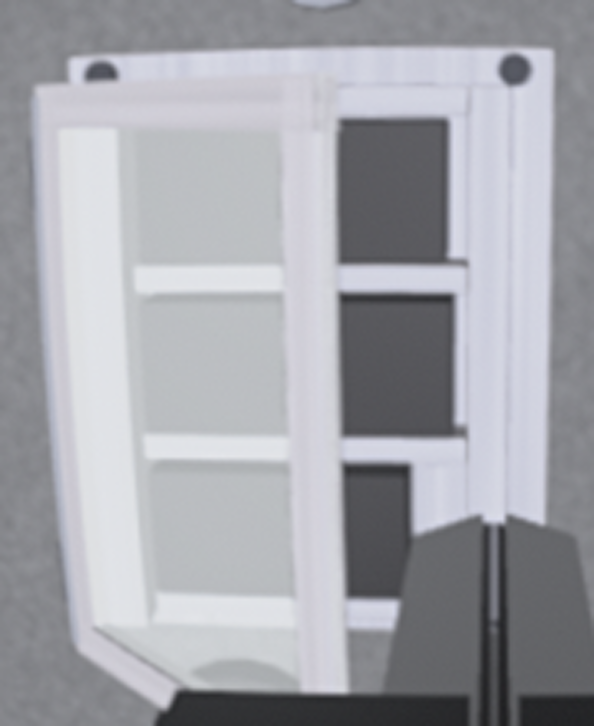

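```bash
cat > fit1.py <<'E'
from h import *
tw=(np.array([0.5510593,0.0263208,0.2000969]),np.array([-1.57745015e-03,9.87929621e-01,1.54894709e-01,4.53201570e-04]))
ft=unc([(478,455),(376,96),(190,538)],4.5,230,165); Ft=[(-94,-75,12),(94,-75,12),(-94,75,12)]
fs=unc([(82,487),(652,527),(675,265)],6,270,180); Fs=[(-94,-75,12),(94,-75,12),(94,75,12)]
ct=unc([(280,88),(385,432)],4.5,230,165); cs=unc([(105,90),(648,118)],6,270,180)
fw=unc([(553,48),(68,58),(468,115),(468,262),(468,293),(466,437),(466,462)],3.3,170,120)
Fw=[(94,-75,12),(94,75,12),(74,-50,28),(30,-50,28),(22,-50,28),(-22,-50,28),(-30,-50,28)]
cw=unc([(336,78)],3.3,170,120)
def edge(a,off=0): return [(x,68-125*np.cos(a),50+125*np.sin(a)) for x in (85,-85)]
def f(p):
    x,y,w,a=p
    r=[proj(TOP,loc(x,y,w,Ft))-ft, proj(SCENE,loc(x,y,w,Fs))-fs, proj(TOP,loc(x,y,w,edge(a)))-ct, proj(SCENE,loc(x,y,w,edge(a)))-cs[::-1],
     proj(WRIST,loc(x,y,w,Fw),tw)-fw,proj(WRIST,loc(x,y,w,edge(a)[:1]),tw)-cw]
    return np.concatenate(r).ravel()
s=least_squares(f,[.528,.08,.3,.75],loss='soft_l1');print("fixture",s.x,np.round(f(s.x).reshape(-1,2),1).tolist())
def fw_(p): return (proj(WRIST,loc(*p,Fw),tw)-fw).ravel()
s=least_squares(fw_,[.528,.08,.3]);print("wrist only",s.x,np.round(s.fun.reshape(-1,2),1).tolist())
E
python3 fit1.py
```

```text
fixture [0.52708792 0.08101602 0.30182477 0.72409693] [[0.9, 0.0], [-0.7, -0.3], [-0.6, 1.0], [-1.4, 1.0], [-0.3, 0.6], [-0.4, -0.4], [-1.5, -0.8], [-1.1, 2.3], [-0.8, 1.9], [0.3, 1.8], [0.7, -0.4], [-0.6, -0.6], [0.2, -0.4], [-0.1, 1.2], [-0.1, 0.0], [0.2, 0.5], [0.2, 0.7], [-0.4, -2.1]]
wrist only [0.52712921 0.08104319 0.30393447] [[0.5, -0.6], [-0.8, -0.5], [0.1, -0.6], [-0.2, 1.0], [-0.2, -0.1], [0.3, 0.3], [0.3, 0.5]]
```

```bash
cat > fx.py <<'E'
import sys
from mv import *
FX=(0.5271,0.0810,0.302)
def local():
    from workcell import state
    s=state();d=s["tcp_pos"][:2]-FX[:2];c,n=np.cos(FX[2]),np.sin(FX[2])
    print("local tcp mm",np.round([1e3*(c*d[0]+n*d[1]),1e3*(-n*d[0]+c*d[1]),1e3*s["tcp_pos"][2]],1))
if __name__=="__main__":
    a=list(map(float,sys.argv[1:]));p=loc(*FX,[a[:3]])[0];local();plan(*p,FX[2])
E
python3 fx.py 0 -60 115
```

```text
local tcp mm [  4.7 -62.3 200.2]
t 1.97 tcp [0.5501 0.0229 0.2002] yaw 0.3069 F [-0.2 -0.4  0.7] g 0.005
shift [-0.0048 -0.0022  0.0852] rv [-0.0015 -0.0006  0.0049]
```

>>> drive_tool(
  targets="-0.005 -0.002 0.04 0 0 0.005 0; -0.005 -0.002 0.08 0 0 0.005 0; -0.005 -0.002 0.085 0 0 0.005 0; -0.005 -0.002 0.085 0 0 0.005 0; -0.005 -0.002 0.085 0 0 0.005 0; -0.005 -0.017 0.085 0 0 0.005 0; -0.005 -0.027 0.085 0 0 0.005 0; -0.005 -0.037 0.085 0 0 0.005 0; -0.005 -0.047 0.085 0 0 0.005 0; -0.005 -0.057 0.085 0 0 0.005 0",
)

```text
t: 2.8
tcp_pos: [0.5297, 0.0756, 0.1179]
tool_rot: [-0.0, 0.989, 0.15, 0.002]
force: [1.1, -3.3, 3.8]
gripper_width: 0.003
```

```bash
python3 fx.py 0 52.5 115; python3 -c "
from h import *
s,c=snap('scene','pics/s4.png');crop('pics/s4.png',250,80,430,280,3,'pics/s4c.png')"
```

```text
local tcp mm [  0.9  -5.9 117.9]
t 2.8 tcp [0.5297 0.0756 0.1179] yaw 0.3007 F [ 1.1 -3.3  3.8] g 0.003
shift [-0.001  -0.0584  0.0028] rv [ 0.0005 -0.0044 -0.0013]
```

View pics/s4c.png

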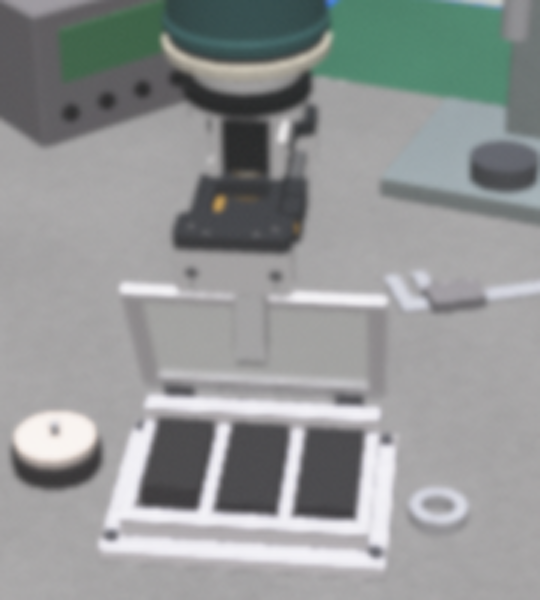

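The cover is rising, with the finger in the middle of its free edge. Next I'll slow down towards upright.

>>> drive_tool(
  targets="-0.001 -0.012 0.003 0 0 0 0; -0.001 -0.022 0.003 0 0 0 0; -0.001 -0.032 0.003 0 0 0 0; -0.001 -0.040 0.003 0 0 0 0; -0.001 -0.046 0.003 0 0 0 0; -0.001 -0.050 0.003 0 0 0 0; -0.001 -0.053 0.003 0 0 0 0; -0.001 -0.053 0.003 0 0 0 0; -0.001 -0.053 0.003 0 0 0 0",
)

```text
t: 3.6
tcp_pos: [0.512, 0.1283, 0.1146]
tool_rot: [-0.001, 0.989, 0.151, 0.002]
force: [-0.6, 0.0, 0.5]
gripper_width: 0.006
```

```bash
python3 fx.py 0 52.5 115; python3 -c "
from h import *
s,c=snap('scene','pics/s5.png');crop('pics/s5.png',290,120,410,240,5,'pics/s5c.png')
s,c=snap('wrist','pics/w5.png');print(s['tcp_pos'],s['tool_rot'])
snap('top','pics/t5.png');crop('pics/t5.png',230,165,350,295,4.5,'pics/t5c.png')"
```

```text
local tcp mm [ -0.3  49.6 114.6]
t 3.6 tcp [0.512  0.1283 0.1146] yaw 0.3031 F [-0.6  0.   0.5] g 0.006
shift [ 0.0003 -0.0029 -0.0004] rv [-0.0008 -0.0039  0.0011]
[0.5120711  0.12809369 0.1146224 ] [-6.76543410e-04  9.88547838e-01  1.50895143e-01  1.83555347e-03]
```

View pics/s5c.png

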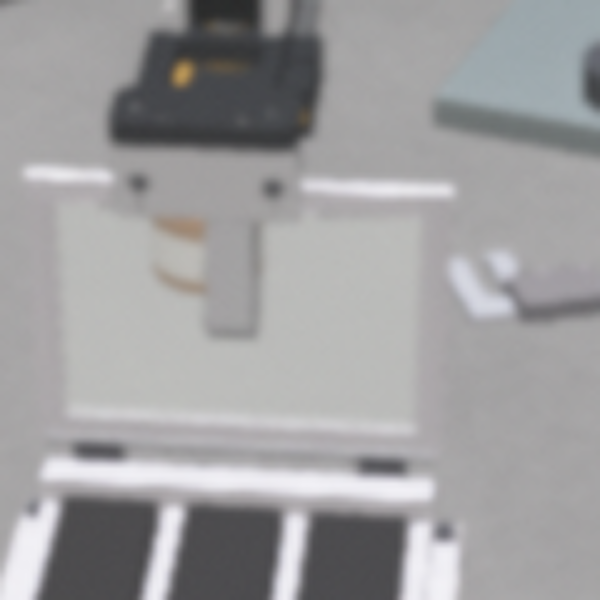

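View pics/w5.png

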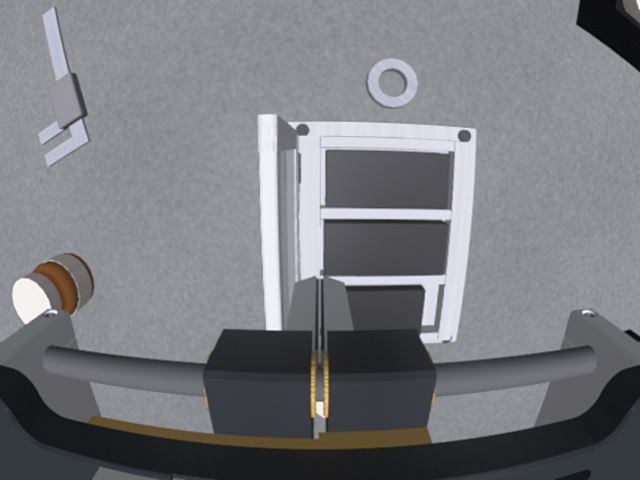

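View pics/t5c.png

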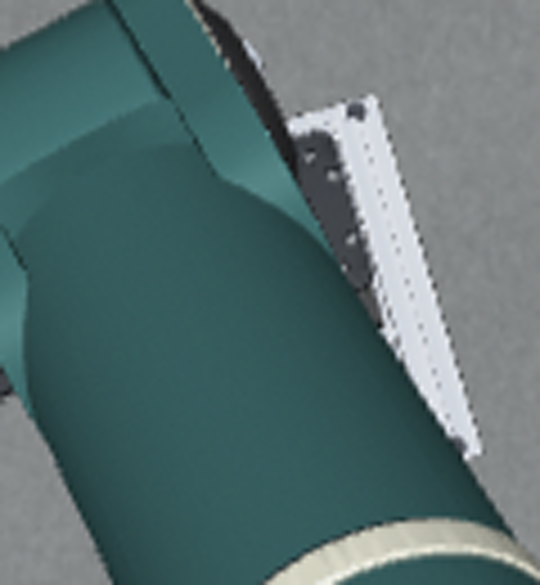

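```bash
python3 - <<'E'
from h import *
FX=(0.5271,0.0810,0.302)
tw=(np.array([0.5120711,0.12809369,0.1146224]),np.array([-6.76543410e-04,9.88547838e-01,1.50895143e-01,1.83555347e-03]))
def pt(a,x,r,o): return (x,68-r*np.cos(a)-o*np.sin(a),50+r*np.sin(a)-o*np.cos(a))  # o>0 inner/lower side
for a in (1.45,1.5,1.5708,1.64):
    P=loc(*FX,[pt(a,85,125,3),pt(a,85,125,-3),pt(a,-85,125,3)])
    print(a,np.round(proj(WRIST,P[:2],tw)).tolist(),np.round((proj(SCENE,P)-[290,120]+.5)*5-.5).tolist())
print(np.round(proj(WRIST,loc(*FX,[(94,-75,12),(74,-50,28),(82,50,40)]),tw)))
E
python3 -c "
from h import *
crop('pics/w5.png',230,90,490,350,3,'pics/w5c.png')"
```

```text
1.45 [[321.0, 114.0], [302.0, 114.0]] [[450.0, 213.0], [451.0, 203.0], [17.0, 193.0]]
1.5 [[301.0, 114.0], [282.0, 114.0]] [[451.0, 203.0], [452.0, 195.0], [19.0, 184.0]]
1.5708 [[273.0, 115.0], [255.0, 115.0]] [[453.0, 191.0], [453.0, 183.0], [23.0, 172.0]]
1.64 [[247.0, 116.0], [229.0, 117.0]] [[454.0, 180.0], [454.0, 174.0], [27.0, 161.0]]
[[478. 129.]
 [455. 152.]
 [320. 136.]]
```

View pics/w5c.png

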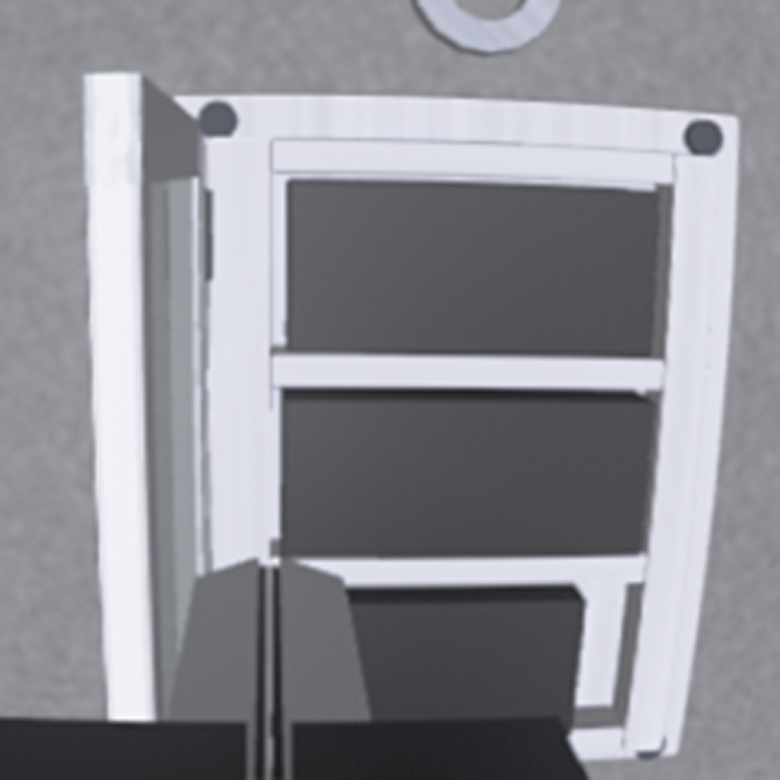

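By both views the cover is about 1.555 (wrist inner edge at 277 against 273 predicted for upright). I'll nudge it by 2 mm.

>>> drive_tool(
  targets="0 -0.001 0 0 0.004 0 0; 0 -0.002 0 0 0.004 0 0; 0 -0.002 0 0 0.004 0 0; 0 -0.002 0 0 0.004 0 0",
)

```text
t: 4.08
tcp_pos: [0.5115, 0.1299, 0.1146]
tool_rot: [-0.001, 0.989, 0.151, 0.004]
force: [-0.5, -1.1, -0.2]
gripper_width: 0.005
```

```bash
python3 fx.py 0 52.5 115; python3 -c "
from h import *
s,c=snap('wrist','pics/w6.png');print(s['tcp_pos'],s['tool_rot']);crop('pics/w6.png',230,90,490,350,3,'pics/w6c.png')
FX=(0.5271,0.0810,0.302)
tw=(s['tcp_pos'],s['tool_rot'])
for a in (1.5,1.5708,1.64):
    P=loc(*FX,[(85,68-125*np.cos(a)-3*o*np.sin(a),50+125*np.sin(a)-3*o*np.cos(a)) for o in (1,-1)])
    print(a,(proj(WRIST,P,tw)-[230,90]+.5)*3-.5)
print((proj(WRIST,loc(*FX,[(94,-75,12),(74,-50,28),(82,50,40)]),tw)-[230,90]+.5)*3)
"
```

```text
local tcp mm [ -0.4  51.3 114.6]
t 4.08 tcp [0.5115 0.1299 0.1146] yaw 0.3027 F [-0.5 -1.1 -0.2] g 0.005
shift [ 0.0004 -0.0012 -0.0004] rv [-0.0007 -0.0078  0.0007]
[0.51145231 0.1298595  0.11461829] [-9.30873791e-04  9.88563390e-01  1.50755452e-01  3.78837052e-03]
1.5 [[232.12082435  71.09974776]
 [175.38771906  71.40489552]]
1.5708 [[148.48329302  71.86548281]
 [ 92.4982266   73.48033075]]
1.64 [[68.18375388 74.46084816]
 [14.55828194 77.23319993]]
[[749.73414038 118.94665807]
 [683.50389136 188.46680545]
 [280.33720057 139.74810252]]
```

View pics/w6c.png

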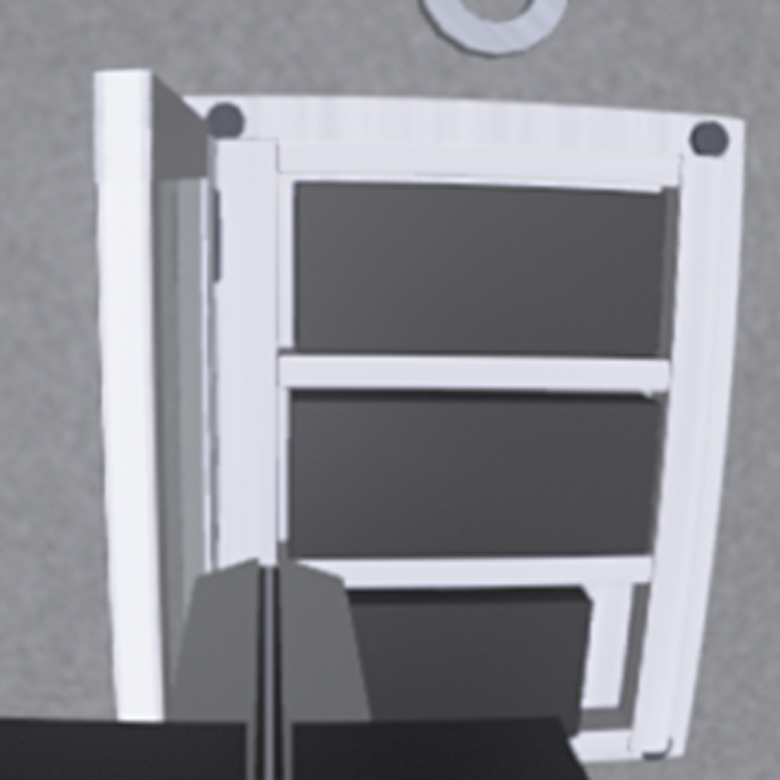

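The cover now reads upright within about 0.006 rad: inner edge at 150 against 148 predicted. I'll back away and go to the stand.

>>> drive_tool(
  targets="0 0.02 0 0 0 0 0; 0 0.05 0 0 0 0 0; 0 0.09 -0.03 0 0 0 0.2; 0 0.13 -0.07 0 0 0 0.5; 0 0.17 -0.085 0 0 0 0.5; 0 0.21 -0.085 0 0 0 0.5; 0 0.25 -0.085 0 0 0 0.5; 0 0.29 -0.085 0 0 0 0.5; 0 0.33 -0.085 0 0 0 0.5; 0 0.37 -0.085 0 0 0 0.5",
)

```text
t: 4.97
tcp_pos: [0.6177, -0.2137, 0.1996]
tool_rot: [-0.001, 0.989, 0.151, 0.004]
force: [0.3, 0.7, -0.1]
gripper_width: 0.492
```

```bash
python3 mv.py .480 -.254 .17 .412
```

```text
t 4.97 tcp [ 0.6177 -0.2137  0.1996] yaw 0.3026 F [ 0.3  0.7 -0.1] g 0.492
shift [-0.1436 -0.0026  0.0284] rv [ 0.     -0.008  -0.1094]
```

>>> drive_tool(
  targets="-0.144 -0.003 0.028 0 -0.008 -0.109 0.5; -0.144 -0.003 0.028 0 -0.008 -0.109 0.5; -0.144 -0.003 0.028 0 -0.008 -0.109 0.5; -0.144 -0.003 0.028 0 -0.008 -0.109 0.5; -0.144 -0.003 0.028 0 -0.008 -0.109 0.5; -0.144 -0.003 0.028 0 -0.008 -0.109 0.5; -0.144 -0.003 0.028 0 -0.008 -0.109 0.5; -0.144 -0.003 0.028 0 -0.008 -0.109 0.5",
)

```text
t: 5.63
tcp_pos: [0.4806, -0.2531, 0.1707]
tool_rot: [0.0, 0.979, 0.205, 0.0]
force: [-0.0, -0.5, -0.4]
gripper_width: 0.499
```

```bash
python3 mv.py .480 -.254 .053 .412; python3 -c "
from h import *
s,c=snap('wrist','pics/w7.png');print(s['tcp_pos'].tolist(),s['tool_rot'].tolist());crop('pics/w7.png',240,150,400,310,5,'pics/w7c.png')
crop('pics/w7.png',240,160,400,280,5,'pics/w7c.png')
s,c=snap('scene','pics/s7.png');crop('pics/s7.png',290,120,410,240,5,'pics/s7c.png')"
```

```text
t 5.63 tcp [ 0.4806 -0.2531  0.1707] yaw 0.4128 F [-0.  -0.5 -0.4] g 0.499
shift [-0.001   0.0005  0.1177] rv [ 0.0003 -0.0008  0.0008]
[0.480646693064775, -0.25312765825472344, 0.17067730136010043] [4.281123393656928e-05, 0.9787712558040254, 0.2049552303695841, 0.0004248801712700007]
```

View pics/w7.png

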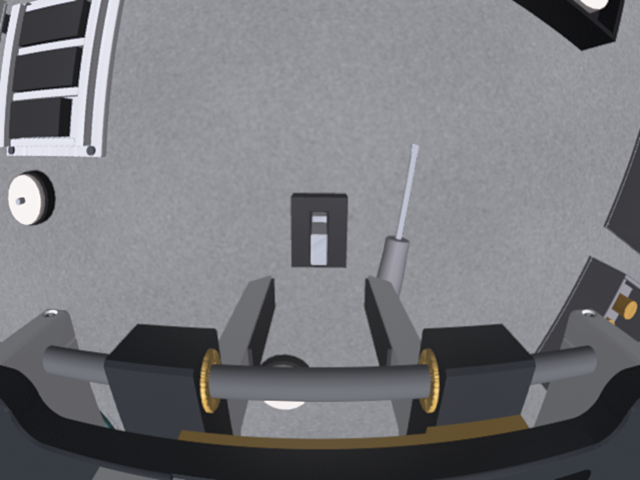

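View pics/s7c.png

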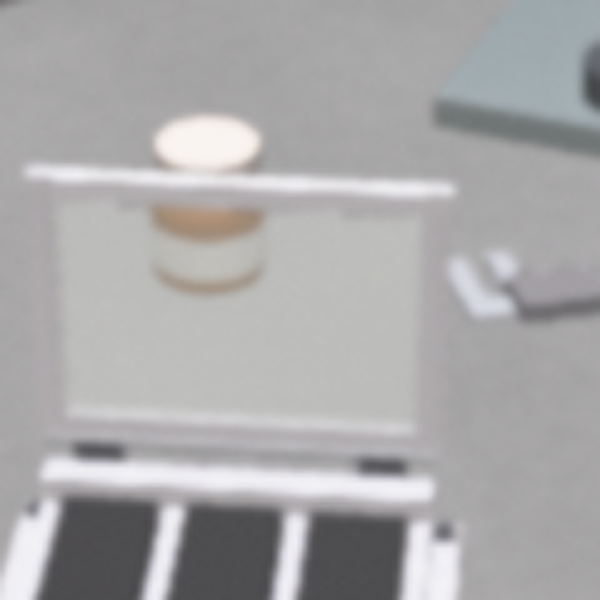

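The cover stays upright after release, with its edge from (25,172) to (455,188). The spacer appears at (319,238), midway between the open fingers. I'll check its pose.

```bash
python3 -c "
from h import *
crop('pics/w7.png',280,185,360,275,7,'pics/w7c.png')
snap('top','pics/t7.png');crop('pics/t7.png',230,165,350,295,4.5,'pics/t7c.png')"
```

View pics/w7c.png

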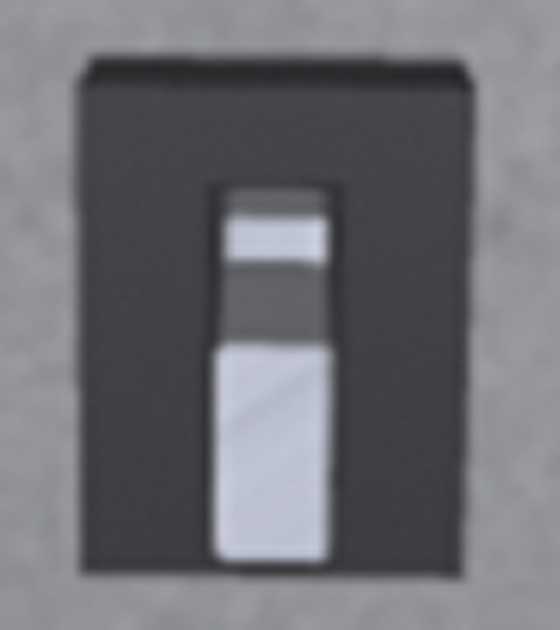

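View pics/t7c.png

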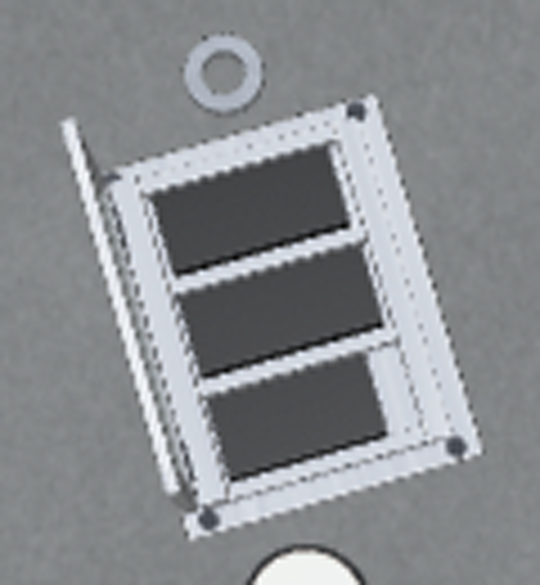

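```bash
python3 - <<'E'
from h import *
tw=(np.array([0.480646693,-0.253127658,0.170677301]),np.array([4.28e-05,0.97877126,0.20495523,0.00042488]))
w=unc([(217,347),(330,347),(328,560),(214,560)],7,280,185)
T=[(12,6,0),(12,-6,0),(-12,-6,0),(-12,6,0)]
tt=unc([(240,152),(280,233),(253,250),(213,165)],8,420,230);Tt=[(12,-6,0),(-12,-6,0),(-12,6,0),(12,6,0)]
ts=unc([(205,100),(318,102),(308,150),(190,150)],8,190,300);Ts=[(-12,6,0),(12,6,0),(12,-6,0),(-12,-6,0)]
def g(p): return (proj(WRIST,loc(*p[:3],T,p[3]),tw)-w).ravel()
def h(p): return np.concatenate([proj(TOP,loc(*p[:3],Tt,p[3]))-tt,proj(SCENE,loc(*p[:3],Ts,p[3]))-ts]).ravel()
for f in (g,lambda p:np.r_[g(p),h(p)]):
    s=least_squares(f,[.48,-.254,.41,.08]);print(s.x,np.round(s.fun,1))
s=least_squares(lambda p:g(np.r_[p,.084]),[.48,-.254,.41]);print("z fixed",s.x)
# cover in top view
FX=(0.5271,0.0810,0.302)
m=unc([(68,121),(168,488)],4.5,230,165)
for a in (1.5,1.5708,1.64):
    P=loc(*FX,[(x,68-125*np.cos(a),50+125*np.sin(a)) for x in (85,-85)]);print(a,proj(TOP,P)-m)
print(proj(TOP,loc(*FX,[(94,-75,12),(-94,-75,12)]))-unc([(376,96),(478,455)],4.5,230,165))
E
```

```text
[ 0.47820714 -0.25244929  0.40410557  0.08054425] [-0.  -0.2 -0.1 -0.  -0.2  0.2  0.3  0. ]
[ 0.47884323 -0.25252481  0.40605151  0.08232827] [ 0.3 -0.3  0.4 -0.2  0.3  0.2  0.7  0.1  0.2  0.1 -0.1  0.5 -2.   0.6
 -1.6  0.7 -0.6  0.3  0.1  0.1  0.3 -0.7 -0.  -0.7]
z fixed [ 0.47911325 -0.25206204  0.40410535]
1.5 [[ 3.43047977 -0.94525582]
 [ 5.04640063  0.15362701]]
1.5708 [[-0.91926923  0.27157934]
 [ 0.63482425  1.4408028 ]]
1.64 [[-5.13847864  1.52692261]
 [-3.6563235   2.72423673]]
[[-0.66100915 -0.30124647]
 [ 0.88617761  0.01616476]]
```

```bash
python3 mv.py .479 -.2522 .047 .405
```

```text
t 5.78 tcp [ 0.4802 -0.2532  0.1704] yaw 0.4127 F [-0.1 -0.4 -0.3] g 0.502
shift [-0.0008 -0.0014  0.1234] rv [-0.0001 -0.0003  0.0077]
```

>>> drive_tool(
  targets="-0.001 -0.0014 0.03 0 0 0.008 0.5; -0.001 -0.0014 0.06 0 0 0.008 0.5; -0.001 -0.0014 0.09 0 0 0.008 0.5; -0.001 -0.0014 0.11 0 0 0.008 0.5; -0.001 -0.0014 0.12 0 0 0.008 0.5; -0.001 -0.0014 0.1234 0 0 0.008 0.5; -0.001 -0.0014 0.1234 0 0 0.008 0.5; -0.001 -0.0014 0.1234 0 0 0.008 0.5",
  grip_force=40,
)

```text
t: 6.45
tcp_pos: [0.4796, -0.2524, 0.048]
tool_rot: [0.0, 0.98, 0.201, 0.001]
force: [-0.1, -0.0, 0.0]
gripper_width: 0.502
```

>>> drive_tool(
  targets="0 0 0 0 0 0 0.3; 0 0 0 0 0 0 0.2; 0 0 0 0 0 0 0.15; 0 0 0 0 0 0 0.1; 0 0 0 0 0 0 0.05; 0 0 0 0 0 0 0; 0 0 0 0 0 0 0; 0 0 0 0 0 0 0",
  grip_force=40,
)

```text
t: 7.12
tcp_pos: [0.4796, -0.2525, 0.0482]
tool_rot: [0.0, 0.98, 0.201, 0.001]
force: [-0.6, 0.2, 4.0]
gripper_width: 0.126
```

```bash
python3 mv.py .479 -.2522 .047 .405
```

```text
t 7.12 tcp [ 0.4796 -0.2525  0.0482] yaw 0.4049 F [-0.6  0.2  4. ] g 0.126
shift [-0.0005 -0.0005  0.0012] rv [ 0.001  -0.0012 -0.0001]
```

```bash
python3 - <<'E'
from h import *
FX=(0.5271,0.0810,0.302)
tw=(np.array([0.51145231,0.1298595,0.11461829]),np.array([-9.30873791e-04,9.88563390e-01,1.50755452e-01,3.78837052e-03]))
for y in (-30,-32,-34):
    P=loc(*FX,[(-36,y,34),(-68,y,34),(-36,y,12)]);print(y,((proj(WRIST,P,tw)-[230,90]+.5)*3).round().tolist(),((proj(TOP,P)-[230,165]+.5)*4.5).round().tolist())
P=loc(*FX,[(-36,-50,28),(-68,-50,28),(-36,-50,12)]);print("wall",((proj(WRIST,P,tw)-[230,90]+.5)*3).round().tolist(),((proj(TOP,P)-[230,165]+.5)*4.5).round().tolist())
E
python3 mv.py .479 -.2522 .15 .405
python3 fx.py -52 -80 150
```

```text
-30 [[587.0, 617.0], [574.0, 726.0], [566.0, 587.0]] [[360.0, 363.0], [379.0, 426.0], [361.0, 369.0]]
-32 [[594.0, 617.0], [581.0, 726.0], [573.0, 587.0]] [[364.0, 362.0], [383.0, 425.0], [365.0, 368.0]]
-34 [[601.0, 617.0], [588.0, 725.0], [580.0, 587.0]] [[368.0, 361.0], [387.0, 424.0], [369.0, 367.0]]
wall [[651.0, 607.0], [637.0, 713.0], [634.0, 585.0]] [[400.0, 353.0], [419.0, 416.0], [400.0, 357.0]]
t 7.12 tcp [ 0.4796 -0.2525  0.0482] yaw 0.4049 F [-0.6  0.2  4. ] g 0.126
shift [-0.0003 -0.0004 -0.1018] rv [ 0.001  -0.0012 -0.0001]
local tcp mm [-144.5 -304.3   48.2]
t 7.12 tcp [ 0.4796 -0.2525  0.0482] yaw 0.4049 F [-0.6  0.2  4. ] g 0.126
shift [ 0.1152 -0.2135 -0.1019] rv [ 0.001  -0.0013  0.1029]
```

>>> drive_tool(
  targets="0 0 -0.01 0 0 0 0; 0 0 -0.025 0 0 0 0; 0 0 -0.05 0 0 0 0; 0 0 -0.08 0 0 0 0; 0 0 -0.11 0 0 0 0; 0 0 -0.12 0 0 0 0; 0 0 -0.12 0 0 0 0; 0 0 -0.12 0 0 0 0",
)

```text
t: 7.78
tcp_pos: [0.4792, -0.2525, 0.168]
tool_rot: [0.001, 0.98, 0.201, 0.001]
force: [-0.5, 0.6, -2.4]
gripper_width: 0.127
```

```bash
python3 fx.py -52 -42 150;  python3 -c "
from h import *
s,c=snap('wrist','pics/w8.png');print(s['tcp_pos'].tolist(),s['tool_rot'].tolist())
snap('scene','pics/s8.png');crop('pics/s8.png',180,210,300,360,4,'pics/s8c.png')"
```

```text
local tcp mm [-144.9 -304.1  168. ]
t 7.78 tcp [ 0.4792 -0.2525  0.168 ] yaw 0.4048 F [-0.5  0.6 -2.4] g 0.127
shift [ 0.1193 -0.2513  0.0178] rv [ 0.0014 -0.0013  0.1028]
[0.47923191616291677, -0.2524760610709622, 0.16804695205561956] [0.0005856746833314794, 0.9795908941099875, 0.20099941531258309, 0.0007564429656235331]
```

View pics/s8c.png

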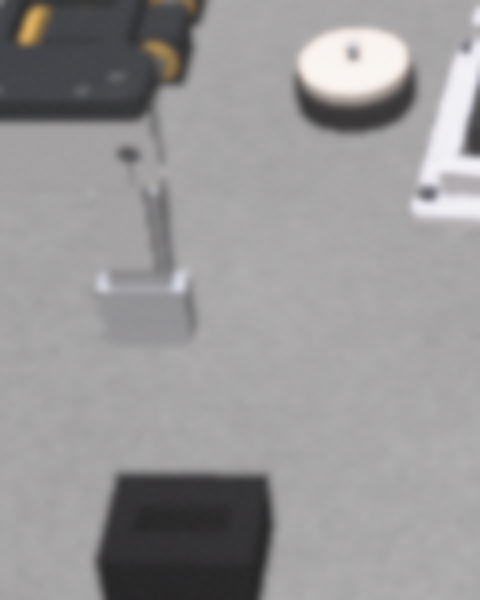

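View pics/w8.png

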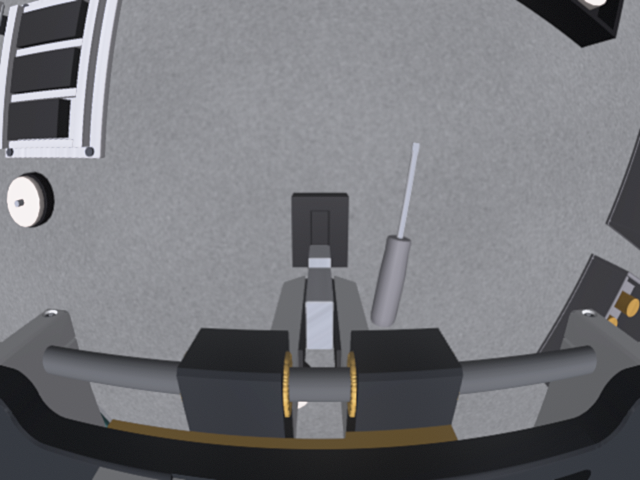

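The spacer is held straight and came up cleanly out of the stand: in the scene crop its foot is at (145,310) above the empty slot. The short block's front end reads y ≈ -32 to -31, a gap of about 18 mm. I'll move above the gap.

```bash
python3 fx.py -51.5 -40.5 150
```

```text
local tcp mm [-145.3 -303.7  166.8]
t 7.88 tcp [ 0.4787 -0.2521  0.1668] yaw 0.4049 F [-0.5  0.5 -0.4] g 0.128
shift [ 0.1204 -0.2521  0.017 ] rv [-0.0006  0.      0.1029]
```

>>> drive_tool(
  targets="0.015 -0.03 0 0 0 0.02 0; 0.03 -0.06 0 0 0 0.04 0; 0.047 -0.10 0 0 0 0.06 0; 0.065 -0.14 0 0 0 0.08 0; 0.085 -0.18 0 0 0 0.1 0; 0.10 -0.21 0.005 0 0 0.103 0; 0.115 -0.24 0.01 0 0 0.103 0; 0.1204 -0.2521 0.017 0 0 0.103 0; 0.1204 -0.2521 0.017 0 0 0.103 0; 0.1204 -0.2521 0.017 0 0 0.103 0",
)

```text
t: 8.72
tcp_pos: [0.4892, 0.0275, 0.1487]
tool_rot: [-0.001, 0.988, 0.151, -0.001]
force: [0.6, -1.5, -2.5]
gripper_width: 0.126
```

```bash
python3 -c "
from h import *
s,c=snap('wrist','pics/w9.png');print(s['tcp_pos'].tolist(),s['tool_rot'].tolist(),abs(s['dq']).max())
snap('scene','pics/s9.png');crop('pics/s9.png',260,120,410,280,4,'pics/s9c.png')"; python3 fx.py -51.5 -40.5 100
```

```text
[0.4891892762189576, 0.02746561477421799, 0.1486812877543232] [-0.0006775386837995105, 0.9884976067919403, 0.15122915177810023, -0.0013288944333065534] 0.03284799259995612
local tcp mm [-52.  -41.4 149.4]
t 8.82 tcp [0.4897 0.026  0.1494] yaw 0.3008 F [-0.7 -1.1 -1.1] g 0.122
shift [ 0.0006 -0.0009  0.0494] rv [-0.0009  0.0013 -0.0012]
```

View pics/w9.png

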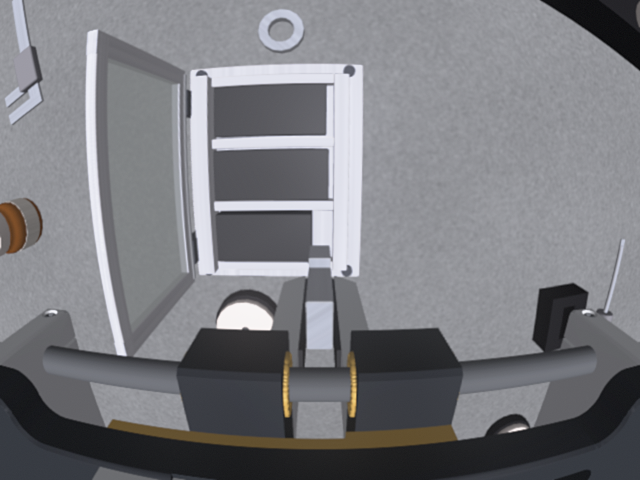

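View pics/s9c.png

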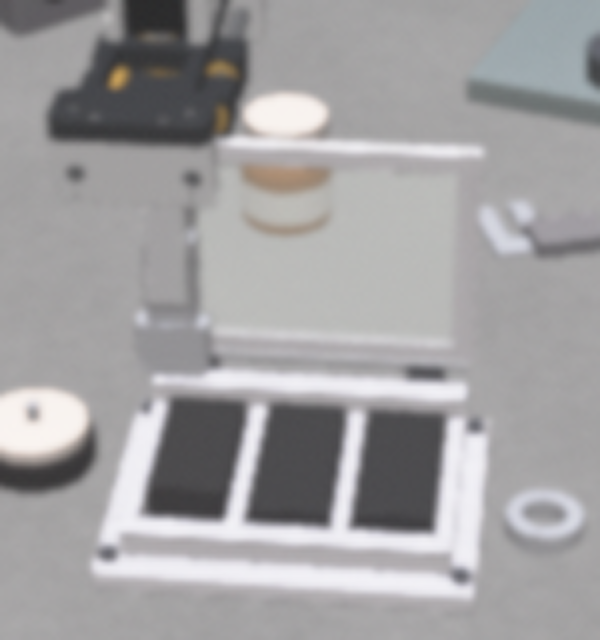

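The wrist view shows the short bay's gap between 312 and 333 at row 225, and the spacer foot at about (319,253), hovering above it. I'll refine the fixture from this view.

```bash
python3 -c "
from h import *
crop('pics/w9.png',180,55,370,285,3.4,'pics/w9c.png')"
```

```text
(no output)
```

View pics/w9c.png

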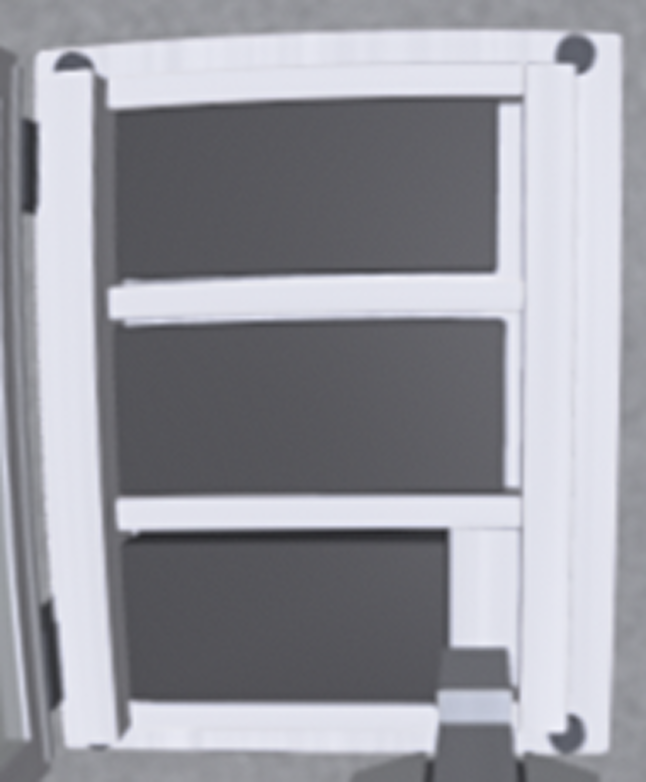

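```bash
python3 - <<'E'
from h import *
tw=(np.array([0.4891892762,0.0274656148,0.1486812878]),np.array([-0.00067754,0.98849761,0.15122915,-0.00132889]))
U=lambda p:unc(p,3.4,180,55)
w=U([(621,35),(609,752),(37,52),(523,277),(523,313),(521,495),(520,529)])
F=[(94,-75,12),(-94,-75,12),(94,75,12),(30,-50,28),(22,-50,28),(-22,-50,28),(-30,-50,28)]
s=least_squares(lambda p:(proj(WRIST,loc(*p,F),tw)-w).ravel(),[.527,.081,.302]);print(s.x,np.round(s.fun,1))
X=s.x
e=U([(450,600)])
for y in (-30,-32,-34):print(y,proj(WRIST,loc(*X,[(-38,y,34)]),tw)-e)
# spacer shoulder far end: solve tool-frame y of its two sides at z bottom+30
Rt=rot(tw[1])
for name,px,tz in(("shoulderL",(440,722),-0.0102+.0),("shoulderR",(513,722),-0.0102)):
    pass
def f(p): # spacer centre x,y in tool, width fixed 12x34 shoulder at tool z = 0.0102 below? bottom is 40.2mm beyond TCP; shoulder 10.2 beyond
    P=np.array([[p[0]+.017,p[1]-.006,.0102],[p[0]+.017,p[1]+.006,.0102]])@Rt.T+tw[0]
    return (proj(WRIST,P,tw)-U([(440,690),(511,690)])).ravel()
q=least_squares(f,[0,0]);print("spacer in tool",q.x,q.fun)
c,n=np.cos(X[2]),np.sin(X[2]);d=tw[0][:2]-X[:2];print("tcp in refit fixture",1e3*(c*d[0]+n*d[1]),1e3*(-n*d[0]+c*d[1]))
E
```

```text
[0.52730246 0.08137865 0.30022912] [ 0.6 -1.2  0.   1.2 -1.3 -0.5  0.1  0.4  0.  -0.2  0.1  0.4  0.3  0. ]
-30 [[-3.80085604 -9.91261141]]
-32 [[-1.32331558 -9.90357451]]
-34 [[ 1.1550395  -9.89390866]]
spacer in tool [-0.00046592 -0.00084298] [-0.80767487 -0.00412431  0.80768676  0.0187031 ]
tcp in refit fixture -52.35252141108063 -40.22988147492038
```

```bash
sed -i 's/^FX=.*/FX=(0.5272,0.0812,0.301)/' fx.py; python3 fx.py -51.7 -41.8 80
```

```text
local tcp mm [-52.1 -41.6 149.4]
t 8.82 tcp [0.4897 0.026  0.1494] yaw 0.3008 F [-0.7 -1.1 -1.1] g 0.122
shift [0.0005 0.0002 0.0694] rv [-0.0009  0.0013 -0.0002]
```

>>> drive_tool(
  targets="0.0005 0 0.02 -0.001 0.001 0 0; 0.0005 0 0.04 -0.001 0.001 0 0; 0.0005 0 0.055 -0.001 0.001 0 0; 0.0005 0 0.065 -0.001 0.001 0 0; 0.0005 0 0.0694 -0.001 0.001 0 0; 0.0005 0 0.0694 -0.001 0.001 0 0; 0.0005 0 0.0694 -0.001 0.001 0 0",
  grip_force=50,
)

```text
t: 9.4
tcp_pos: [0.4904, 0.0259, 0.0805]
tool_rot: [0.0, 0.989, 0.15, 0.0]
force: [-0.4, -0.1, -0.9]
gripper_width: 0.125
```

```bash
python3 -c "
from h import *
s,c=snap('wrist','pics/w10.png');print(s['tcp_pos'].tolist(),s['tool_rot'].tolist(),abs(s['dq']).max())
crop('pics/w10.png',230,180,380,300,5,'pics/w10c.png')
snap('scene','pics/s10.png');crop('pics/s10.png',270,160,370,270,5,'pics/s10c.png')"; python3 fx.py -51.7 -41.8 60
```

```text
[0.4904464723534906, 0.025866810045041662, 0.08048364356986211] [0.00012179755284110628, 0.9887505817520704, 0.14957362201855207, 6.202055843290622e-05] 0.01296265953250154
local tcp mm [-51.2 -41.9  80.8]
t 9.5 tcp [0.4907 0.026  0.0808] yaw 0.3005 F [ 0.3 -0.3 -1.5] g 0.125
shift [-0.0005 -0.0001  0.0208] rv [ 0.0006 -0.0009 -0.0005]
```

View pics/w10c.png

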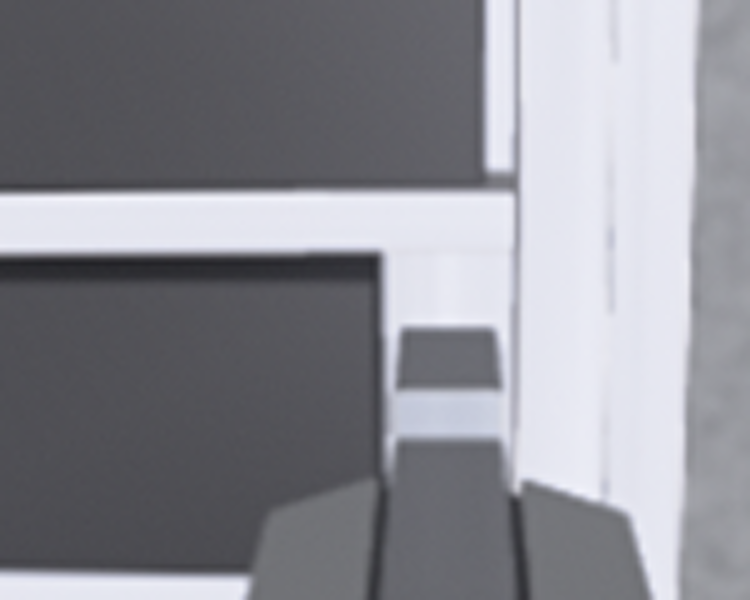

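View pics/s10c.png

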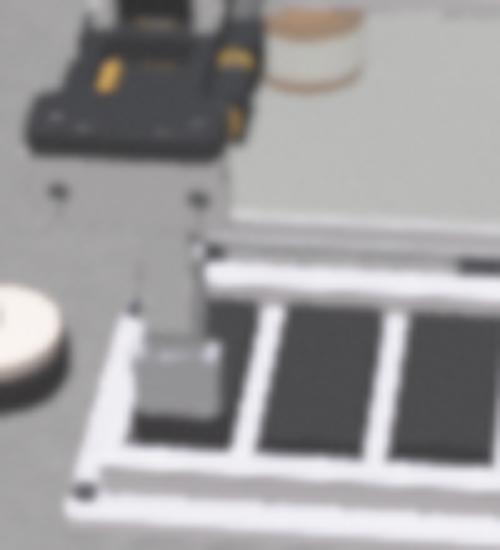

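The foot (402 to 495) is centred in the gap (383 to 515), so I'll go down.

>>> drive_tool(
  targets="-0.0005 0 0.006 0 0 0 0; -0.0005 0 0.012 0 0 0 0; -0.0005 0 0.017 0 0 0 0; -0.0005 0 0.021 0 0 0 0; -0.0005 0 0.024 0 0 0 0; -0.0005 0 0.025 0 0 0 0; -0.0005 0 0.025 0 0 0 0",
)

```text
t: 10.08
tcp_pos: [0.4901, 0.0259, 0.0555]
tool_rot: [0.0, 0.989, 0.15, 0.0]
force: [-0.1, -0.0, -1.3]
gripper_width: 0.128
```

```bash
python3 fx.py -51.7 -41.8 52
```

```text
local tcp mm [-51.8 -41.8  55.5]
t 10.08 tcp [0.4901 0.0259 0.0555] yaw 0.3006 F [-0.1 -0.  -1.3] g 0.128
shift [0.0001 0.     0.0035] rv [ 0.0003 -0.0004 -0.0004]
```

Now slow steps down to the floor.

>>> drive_tool(
  targets="0 0 0.001 0 0 0 0; 0 0 0.002 0 0 0 0; 0 0 0.003 0 0 0 0; 0 0 0.0035 0 0 0 0; 0 0 0.0035 0 0 0 0; 0 0 0.0035 0 0 0 0",
)

```text
t: 10.58
tcp_pos: [0.4901, 0.0259, 0.0521]
tool_rot: [0.0, 0.989, 0.15, 0.0]
force: [-1.2, 1.0, 4.1]
gripper_width: 0.123
```

```bash
python3 fx.py -51.7 -41.8 52
```

```text
local tcp mm [-51.8 -41.8  52.1]
t 10.58 tcp [0.4901 0.0259 0.0521] yaw 0.3007 F [-1.2  1.   4.1] g 0.123
shift [0.0001 0.     0.0001] rv [ 0.0005 -0.0005 -0.0003]
```

Contact is showing: Fz went from -1.3 to +4.1 at the expected height. I'll confirm with one more millimetre.

>>> drive_tool(
  targets="0 0 0.0005 0 0 0 0; 0 0 0.001 0 0 0 0; 0 0 0.001 0 0 0 0; 0 0 0.001 0 0 0 0",
)

```text
t: 10.92
tcp_pos: [0.4903, 0.026, 0.0521]
tool_rot: [0.001, 0.989, 0.15, 0.0]
force: [-7.4, -0.5, 24.5]
gripper_width: 0.121
```

```bash
python3 fx.py -51.7 -36 52
```

```text
local tcp mm [-51.6 -41.8  52.1]
t 10.92 tcp [0.4903 0.026  0.0521] yaw 0.3007 F [-7.4 -0.5 24.5] g 0.121
shift [-0.0001 -0.0058  0.0001] rv [ 0.0012 -0.0008 -0.0003]
```

The spacer is on the floor: firm at 24 N with no further descent. I'll ease the vertical load and push towards the fence.

>>> drive_tool(
  targets="0 0 0 0 0 0 0; 0 -0.001 0 0 0 0 0; 0 -0.002 0 0 0 0 0; 0 -0.003 0 0 0 0 0; 0 -0.004 0 0 0 0 0; 0 -0.004 0 0 0 0 0; 0 -0.004 0 0 0 0 0",
)

```text
t: 11.5
tcp_pos: [0.4894, 0.0295, 0.0521]
tool_rot: [0.001, 0.989, 0.15, 0.001]
force: [0.8, -4.7, 3.9]
gripper_width: 0.126
```

```bash
python3 fx.py -51.7 -36 52
```

```text
local tcp mm [-51.4 -38.1  52.1]
t 11.5 tcp [0.4894 0.0295 0.0521] yaw 0.3005 F [ 0.8 -4.7  3.9] g 0.126
shift [-0.0003 -0.0021  0.0001] rv [ 0.0016 -0.0011 -0.0005]
```

>>> drive_tool(
  targets="0 -0.0005 0 0 0 0 0; 0 -0.001 0 0 0 0 0; 0 -0.0015 0 0 0 0 0; 0 -0.0015 0 0 0 0 0; 0 -0.0015 0 0 0 0 0",
)

```text
t: 11.92
tcp_pos: [0.489, 0.0309, 0.0522]
tool_rot: [0.001, 0.989, 0.15, 0.001]
force: [2.2, -4.5, 2.1]
gripper_width: 0.127
```

```bash
python3 fx.py -51.7 -36 52
```

```text
local tcp mm [-51.4 -36.7  52.2]
t 11.92 tcp [0.489  0.0309 0.0522] yaw 0.3004 F [ 2.2 -4.5  2.1] g 0.127
shift [-0.0003 -0.0007  0.0002] rv [ 0.0018 -0.0012 -0.0006]
```

>>> drive_tool(
  targets="0 -0.0005 0 0 0 0 0; 0 -0.001 0 0 0 0 0; 0 -0.001 0 0 0 0 0; 0 -0.001 0 0 0 0 0",
)

```text
t: 12.25
tcp_pos: [0.489, 0.031, 0.0522]
tool_rot: [0.001, 0.989, 0.149, 0.001]
force: [3.7, -8.1, 2.2]
gripper_width: 0.13
```

```bash
python3 fx.py -51.7 -36 52
```

```text
local tcp mm [-51.4 -36.6  52.2]
t 12.25 tcp [0.489  0.031  0.0522] yaw 0.2998 F [ 3.7 -8.1  2.2] g 0.13
shift [-0.0003 -0.0006  0.0002] rv [ 0.0027 -0.0013 -0.0012]
```

>>> drive_tool(
  targets="0 -0.001 0 0 0 0 0; 0 -0.0018 0 0 0 0 0; 0 -0.0025 0 0 0 0 0; 0 -0.0025 0 0 0 0 0; 0 -0.0025 0 0 0 0 0; 0 -0.0025 0 0 0 0 0",
)

```text
t: 12.75
tcp_pos: [0.4889, 0.0312, 0.0522]
tool_rot: [0.002, 0.989, 0.148, 0.001]
force: [6.4, -16.7, -0.2]
gripper_width: 0.124
```

```bash
python3 fx.py -51.7 -36 52;python3 -c "
from h import *
s,c=snap('wrist','pics/w11.png');print(s['tcp_pos'].tolist(),s['tool_rot'].tolist())
crop('pics/w11.png',170,60,370,300,3.2,'pics/w11c.png')
snap('scene','pics/s11.png');crop('pics/s11.png',265,130,405,280,4.5,'pics/s11c.png')"
```

```text
local tcp mm [-51.4 -36.4  52.2]
t 12.75 tcp [0.4889 0.0312 0.0522] yaw 0.298 F [  6.4 -16.7  -0.2] g 0.124
shift [-0.0003 -0.0004  0.0002] rv [ 0.005  -0.0014 -0.003 ]
[0.48890706808502465, 0.031225591335756222, 0.05220021720974878] [0.0023731564343085383, 0.9889133446659107, 0.14847097686935254, 0.0010648463176533619]
```

View pics/w11c.png

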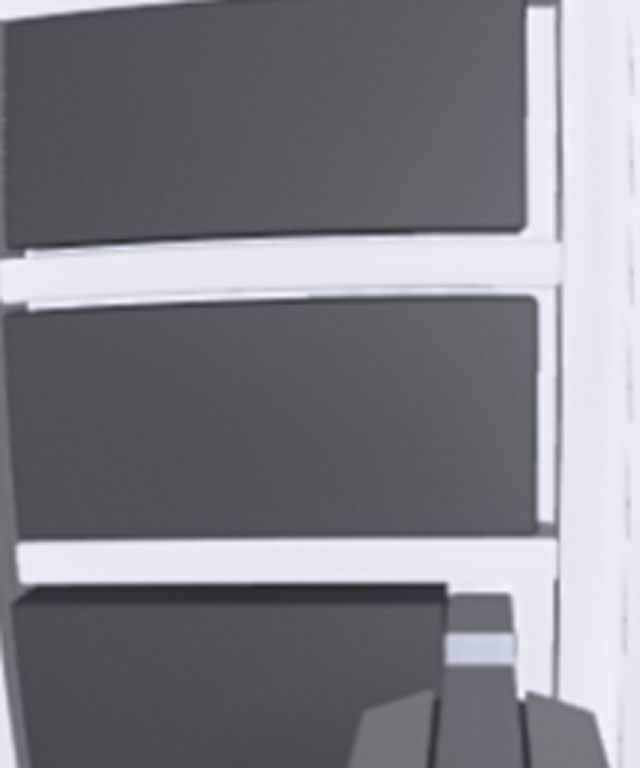

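View pics/s11c.png

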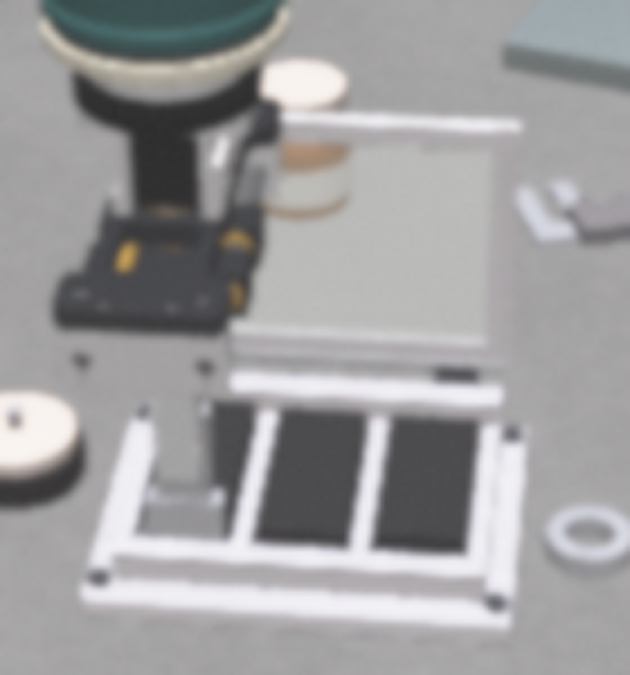

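The block stopped at the expected place: TCP at -36.4, and the push has risen to about 18 N with almost no movement. In the wrist crop the spacer lies against the block, from 445 to 515. I'll take out the slight tilt and add a light downward bias for the final hold.

>>> drive_tool(
  targets="0 -0.0015 0.0002 0.005 -0.001 -0.002 0; 0 -0.002 0.0003 0.005 -0.001 -0.003 0; 0 -0.002 0.0003 0.005 -0.001 -0.003 0; 0 -0.002 0.0003 0.005 -0.001 -0.003 0; 0 -0.002 0.0003 0.005 -0.001 -0.003 0; 0 -0.002 0.0003 0.005 -0.001 -0.003 0",
)

```text
t: 13.35
tcp_pos: [0.489, 0.0311, 0.0521]
tool_rot: [0.001, 0.989, 0.149, 0.0]
force: [3.7, -15.8, 6.0]
gripper_width: 0.123
```

```bash
python3 fx.py -51.7 -36 52;python3 -c "
from h import *
s,c=snap('wrist','pics/w12.png')
snap('scene','pics/s12.png');crop('pics/w12.png',200,200,360,300,5,'pics/w12c.png')
FX=(0.5272,0.0812,0.301);tw=(s['tcp_pos'],s['tool_rot'])
for y in (-28,-30,-32):print(y,((proj(WRIST,loc(*FX,[(-33,y,34)]),tw)-[200,200]+.5)*5).round())
print('wall/divider',((proj(WRIST,loc(*FX,[(-30,-50,28),(-22,-50,28)]),tw)-[200,200]+.5)*5).round())
"; python3 fx.py -51.7 -36 52
```

```text
local tcp mm [-51.3 -36.5  52.1]
t 13.35 tcp [0.489  0.0311 0.0521] yaw 0.2994 F [  3.7 -15.8   6. ] g 0.123
shift [-0.0004 -0.0005  0.0001] rv [ 0.0023 -0.0006 -0.0016]
-28 [[530. 254.]]
-30 [[548. 254.]]
-32 [[567. 254.]]
wall/divider [[726. 213.]
 [727. 144.]]
local tcp mm [-51.3 -36.5  52.1]
t 13.45 tcp [0.489  0.0312 0.0521] yaw 0.2995 F [  4.1 -15.8   6.6] g 0.128
shift [-0.0004 -0.0005  0.0001] rv [ 0.0023 -0.0006 -0.0015]
```

View pics/w12c.png

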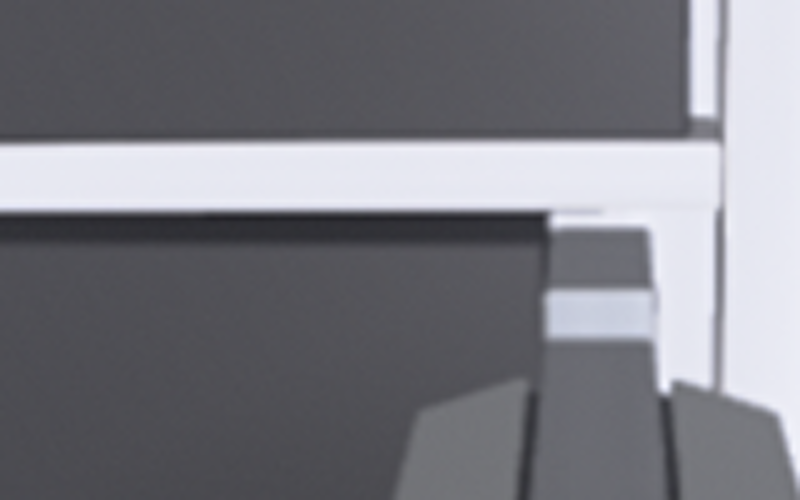

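View pics/s12.png

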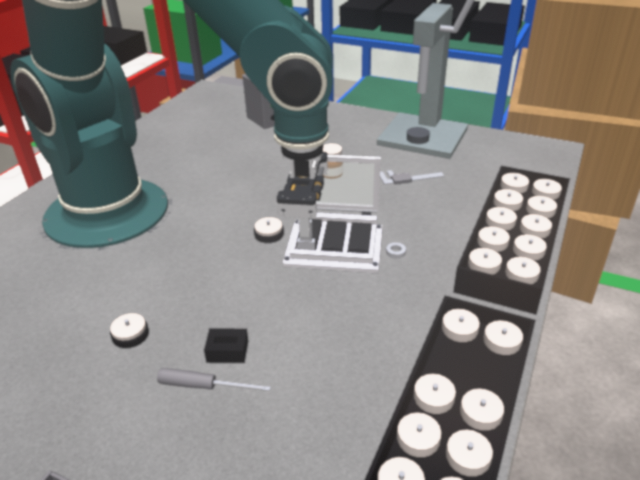

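The block's front edge at 546 corresponds to y ≈ -30, which is where an 80 mm block sits when it is flush. The force is steady at about 16 N, the spacer is on the floor, and the cover and bystanders are unchanged. I'll hand in.

```bash
python3 -c "
from workcell import *
print(sign_off())"; python3 fx.py -51.7 -36 52
```

```text
the job is handed in; nothing more can be done
None
the job is handed in; nothing more can be done
```

The job is handed in at about 13.5 s of the 64 s, with the spacer still gripped and pressing the short block against the fence.

- **Cover:** I pushed it up with the closed fingers. The top view read upright within about 0.002 rad after I let go, the scene view about 0.01 rad short. It looked unchanged in the last scene picture.
- **Spacer:** I took it from the stand and lowered it into the gap in the x = -52 bay, the one in front of the short block. It did not touch the block or the wall on the way down. It stopped firmly on the floor at the expected height, with a peak force of about 25 N.
- **Block:** The push stopped where a flush block should be. The block's front end read y ≈ -30 mm, and the force rose to a steady 16 N or so with almost no more movement. I did not see the contact line at the fence itself, because the view of it was blocked.
- **Final hold:** About 6 N of upward force on the tool from the floor, grip set to 50 N. Everything else looked undisturbed.

The camera-based fixture fits agreed to within about 1 mm. The tool leaned about 0.005 rad under the push; I reduced that to about 0.002 rad.

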